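# Load the clay moisture tester

## Robot

A 6-joint arm with a two-finger parallel gripper is mounted at the origin on the work surface. World frame = base frame: x ahead of the robot, y to its left, z up, the work surface at z = 0. Lengths are in m, angles in degrees, forces in N, time in s.
With the tool pointing down it reaches from about 0.3 to 0.75 m from the base axis. Payload 8.5 kg.
Tool frame: the origin (TCP) lies between the finger pads; the fingertips stand 22 mm ahead of it and the grasp point (between the pads) lies 3 mm ahead of it (env.nose_length is the distance from the TCP to the fingertips, in m); z points along the fingers, x is the direction in which the jaws open and shut, and the axes are right-handed (so a half turn about z gives the same grasp; the last joint's range is limited). The gripper opens to 85 mm and grips with 20 to 120 N. Pads are 22 mm wide; open, the fingers measure 114 mm over their backs; the gripper's body (76 mm by 85 mm) begins 54 mm behind the grasp point. The pads swing forward as they close: fully open they stand 13 mm farther back than shut.
Start: joints at [-80.174, 21.807, 74.336, -0, 83.858, -12.336], TCP at [0.207, -0.509, 0.253] pointing down, gripper open.
Joint ranges: [-178.18, 178.18], [-50.72, 133.34], [12.68, 142.11], [-81.47, 261.47], [9.98, 163.14], [-165.26, 165.26]. Speed limits (degrees/s): [136.94, 136.94, 180, 180, 180, 180].

## Interface

Orientations are given as a 3x3 rotation matrix whose columns are the frame's x, y, z axes.
In Python, from rig import env gives the robot as it stands.
- The arm moves only by the tool arm_command, never from a script. Its argument "steps" is a list of rows, each an object with "delta_pos": the shift along the world's x, y, z in mm, a list of three; "dr": the turn, a rotation vector about the world's x, y, z in degrees, a list of three. In form: [{"delta_pos": [dx, dy, dz], "dr": [wx, wy, wz]}, ...]. A call has 1 to 20 rows; each row shifts and turns the commanded pose from where the row before left it; what a row does not reach is not made up. A row lasts 1/10 s, in which the tool goes at most 50 mm and 8.59 degrees, less where a joint would pass 70% of its speed; a pose out of reach is approached as far as the arm can. A call with a gripper value outside its range is refused whole. "grip" is the opening, from 0 (shut) to 1 (fully open), set as the call begins (left out, the last holds). The fingers move at their own pace and stop on an object; "squeeze" is the grip in N (left out, the last holds). Time passes only in rows, so rows that do not move let the fingers close. It gives the time, the measured TCP pose, the force and the opening at its end, in the units of the state.
- env.observe(): the state, without advancing time (a new reading comes with each control period).
- env.get_image(name): name is "side" or "top" or "wrist"; returns the picture (400x640x3 uint8, blue, green, red); there is no depth.
- env.get_calibration(name): a dict with "fx", "fy", "cx", "cy" (pixels), "view" (4x4, takes a point from world to camera coordinates). Camera axes: x right, y up, looking along -z (the intrinsics and any distortion apply to the point x, -y, -z); pixel columns grow to the right and rows downward; lengths in m; the calibration is good to about 2 mm. A picture is of the moment at which its call begins: read the wrist's pose just before it. get_calibration takes no time and is no camera call; for the wrist camera it gives the pose at the moment of the call.
- env.close_job(): hands the job in, once; it reports no verdict.
The state is a dict: "time_s": time; "q": joint angles; "qvel": joint speeds; "joint_efforts": joint torques, N m; "position": TCP position; "tool_rot": TCP orientation; "ft_force": force on the tool from outside, world axes, zero at the start; "wrist_torque": the same for the moment, N m; "grip_width": finger opening in m.
Only numpy, scipy, OpenCV 4.12 (cv2) and the standard library are available. Lean on these libraries where they do the work, as an engineer would, in place of code of your own. Each camera call takes 0.05 s, during which the arm holds its last target. There are 200 camera calls.

## Task

Slide the thumb latch of the moisture tester sideways, to the left as seen from the robot, so that its sprung cover pops open. Then take the short round clay plug from the ware board, lower it into the open chamber and leave it standing upright on the chamber floor, with the cover left fully open.

Things in the scene. Friction and masses are not known exactly. Their poses are not given: they have to be found in the camera images.
- latch_fin (a point): Top centre of the latch's black thumb fin, 22 (x) x 14 (y) mm, 31 mm above the case's 56 mm high front deck, on a foot 30 x 24 x 7 mm; deck clear 50 mm either side. Its steel tongue holds the cover's front tab. Slides along tester +y only, 24 mm to a stop, starts 0 to 3 mm along; frees the cover at 15 mm. Needs 2 N, stays where left. The fin is 87 mm to -x of the chamber centre. Tester axes.
- cover (a joint): Angle of the tester's flat grey cover over the chamber: 0 shut, 2.5 rad fully open. 103 x 120 x 6 mm, top 64 mm above the table when shut; hinge along y, 56 mm to +x of the chamber centre. Front edge is 36 mm from the fin's centre and swings up and back, away from the latch. A soft spring (about 1 N) opens it in about 1 s and keeps it open, leaning back, edge 125 mm above the table.
- chamber_floor (a point): Centre of the floor of the tester's sample chamber, under the cover: a well 90 (x) by 104 (y) mm inside, 40 mm deep, floor 16 mm and rim 56 mm above the table. The tester is a fixed white case 235 x 190 mm, 56 mm high. Tester axes: x from latch to hinge (away from the robot), y to the robot's left, along the latch's slide, z up.
- sample_centre (a point): Centre (half-way up) of the loose round clay plug, an upright cylinder 36 mm wide, 32 mm high, about 65 g, z its axis. It stands on the ware board (fixed plywood, 230 mm square, 12 mm thick) with three others of the same clay in any order, about 100 mm apart: a square block 36 mm wide, a flat disc 60 mm wide and 12 mm high, a cone 55 mm high.
Things that resemble listed ones, but are neither listed nor needed, are in the scene too. Leave any blue or red look-alike of the part that bears sample_centre alone.

How it is judged:
By the outcome, as a careful person would: the job done as asked, in the order asked, and still so for the second after the job is handed in, with the robot touching nothing.
It also fails if it takes over 51 s, if anything falls off the work surface, if the arm or the gripper's body presses on something with over 40 N, if the wrist force passes 120 N, or if a joint passes its speed limit or range.

## Working session

There is one attempt and no reset: what is moved stays moved. The work goes in short steps, Python scripts to look and compute and a tool call to move; the robot and the scene stay as the last step left them, time stands still between calls to the robot, and variables do not carry over. Pictures are saved under pics/ and viewed, about 8 in all and at most 12, crops included, and the job is handed in when it is done.

Besides the shell and the picture viewer there is one more tool, called after ">>>" as a command line: name --argument value ..., lists and objects as JSON in quotes. arm_command: Moves the arm, as the interface text tells. Its arguments: {"type":"object","properties":{"steps":{"type":"array"},"grip":{"type":"number"},"squeeze":{"type":"number"}},"required":["steps"]}

```bash
mkdir -p pics
cat > h.py <<'E'
import numpy as np, cv2
from rig import env
def ray(c,u,v):
    V=np.array(c["view"]);d=np.array([(u-c["cx"])/c["fx"],-(v-c["cy"])/c["fy"],-1.])
    R=V[:3,:3];return -R.T@V[:3,3],R.T@d
def onz(c,u,v,z):
    o,d=ray(c,u,v);return o+d*(z-o[2])/d[2]
def proj(c,p):
    V=np.array(c["view"]);q=V[:3,:3]@np.array(p)+V[:3,3]
    return np.array([c["cx"]+c["fx"]*q[0]/-q[2],c["cy"]+c["fy"]*-q[1]/-q[2]])
E
python3 - <<'E'
from h import *
for n in ["top","side"]:
    cv2.imwrite(f"pics/{n}0.png",env.get_image(n)); c=env.get_calibration(n); print(n,c)
s=env.observe();print(s["tool_rot"],s["position"],s["grip_width"],env.nose_length)
E
```

```text
top {'fx': 367.50366872980334, 'fy': 367.50366872980334, 'cx': 317.2925722684194, 'cy': 200.50256457507777, 'view': array([[-0.01418986, -0.99985894,  0.00898559, -0.15292415],
       [ 0.99332047, -0.01306676,  0.114646  , -0.55958151],
       [-0.11451242,  0.01055238,  0.99336577, -0.95830796],
       [ 0.        ,  0.        ,  0.        ,  1.        ]])}
side {'fx': 424.1004622639887, 'fy': 424.1004622639887, 'cx': 322.7929111940646, 'cy': 200.15685707183184, 'view': array([[ 0.93970432, -0.34198061,  0.00224896, -0.57956409],
       [ 0.25431132,  0.70317062,  0.66398557, -0.08548311],
       [-0.22865159, -0.62337817,  0.74774201, -0.88482601],
       [ 0.        ,  0.        ,  0.        ,  1.        ]])}
[[ 3.77171144e-01 -9.26143555e-01 -2.08653930e-04]
 [-9.26142702e-01 -3.77171087e-01  1.29126621e-03]
 [-1.27459611e-03 -2.93785039e-04 -9.99999145e-01]] [ 0.20741339 -0.50914255  0.25277579] 0.08545262472383865 0.022
```

View pics/top0.png

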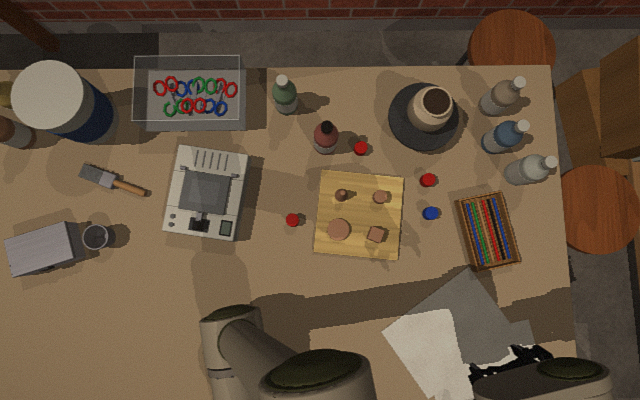

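View pics/side0.png

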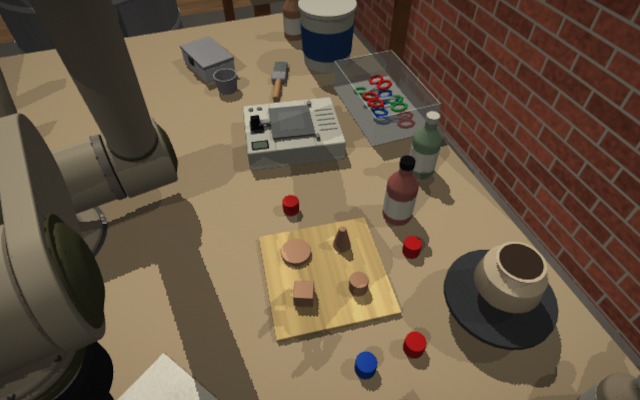

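Top view: the tester is at (205,193), with the black fin near (198,224). On the ware board are the cone (341,195), disc (338,230), block (375,234) and a small round piece (380,197), which is the plug candidate. The red and blue cylinders are look-alikes. I'll confirm the plug in one enlarged composite crop.

Run:
```python
from h import *
t=cv2.imread("pics/top0.png");s=cv2.imread("pics/side0.png")
f=lambda im,x,y,w,h,k:cv2.resize(im[y:y+h,x:x+w],None,fx=k,fy=k,interpolation=cv2.INTER_CUBIC)
a=f(t,155,140,100,110,4)[:, :400]; a=cv2.resize(a,(272,300))
A=f(t,155,140,100,75,4);
top=np.hstack([f(t,155,175,100,75,4),f(t,310,175,100,75,4)])
bot=np.hstack([f(s,235,90,133,100,3)[:300,:399],f(s,270,215,133,100,3)[:300,:399]])
bot=cv2.resize(bot,(800,300))
cv2.imwrite("pics/comp.png",np.vstack([top,bot]))
c=env.get_calibration("top");d=env.get_calibration("side")
# clay mask: by hue/sat vs plywood
for im,cc,box in((t,c,(310,165,100,100)),(s,d,(255,215,145,125))):
    x,y,w,h=box;hsv=cv2.cvtColor(im[y:y+h,x:x+w],cv2.COLOR_BGR2HSV)
    m=((hsv[...,0]<14)&(hsv[...,2]>50)).astype(np.uint8)
    m=cv2.morphologyEx(m,cv2.MORPH_OPEN,np.ones((2,2)))
    n,_,st,ce=cv2.connectedComponentsWithStats(m)
    for i in range(1,n):
        if st[i,4]>40:
            u,v=ce[i]+[x,y];print(st[i],u,v,onz(cc,u,v,.036).round(4))
# case white
hsv=cv2.cvtColor(t[130:255,150:265],cv2.COLOR_BGR2HSV)
m=((hsv[...,1]<50)&(hsv[...,2]>110)).astype(np.uint8)
ct=max(cv2.findContours(m,0,2)[0],key=cv2.contourArea)
r=cv2.minAreaRect(ct);b=cv2.boxPoints(r)+[150,130];print(r)
for p in b:print(p,onz(c,*p,.056).round(4))
```

```text
[26 26 11 11 81] 341.12345679012344 195.5679012345679 [ 0.5696 -0.2249  0.036 ]
[ 64  26  14  14 144] 380.5625 197.31944444444446 [ 0.5635 -0.3312  0.036 ]
[ 19  55  21  21 355] 338.9154929577465 230.08732394366197 [ 0.477 -0.217  0.036]
[ 58  63  17  16 181] 376.16022099447514 235.0939226519337 [ 0.4623 -0.316   0.036 ]
[129   0  16  12  97] 391.8453608247423 221.24742268041237 [ 0.6873 -0.223   0.036 ]
[ 80  13  16  25 285] 342.6070175438597 241.44210526315788 [ 0.5726 -0.236   0.036 ]
[ 28  26  29  26 593] 296.7504215851602 253.18549747048905 [ 0.4785 -0.2318  0.036 ]
[ 96  58  18  24 357] 359.296918767507 284.4341736694678 [ 0.5654 -0.3366  0.036 ]
[ 40  68  20  24 453] 304.6423841059603 294.3907284768212 [ 0.4648 -0.3218  0.036 ]
((54.64596939086914, 62.172821044921875), (71.3099136352539, 89.20980834960938), 10.007980346679688)
[161.78187561 229.90268707] [0.4832 0.245  0.056 ]
[177.28523254 142.05033779] [0.717  0.2118 0.056 ]
[247.51006317 154.44295502] [0.6809 0.0241 0.056 ]
[232.00670624 242.29530334] [0.4486 0.0625 0.056 ]
```

View pics/comp.png

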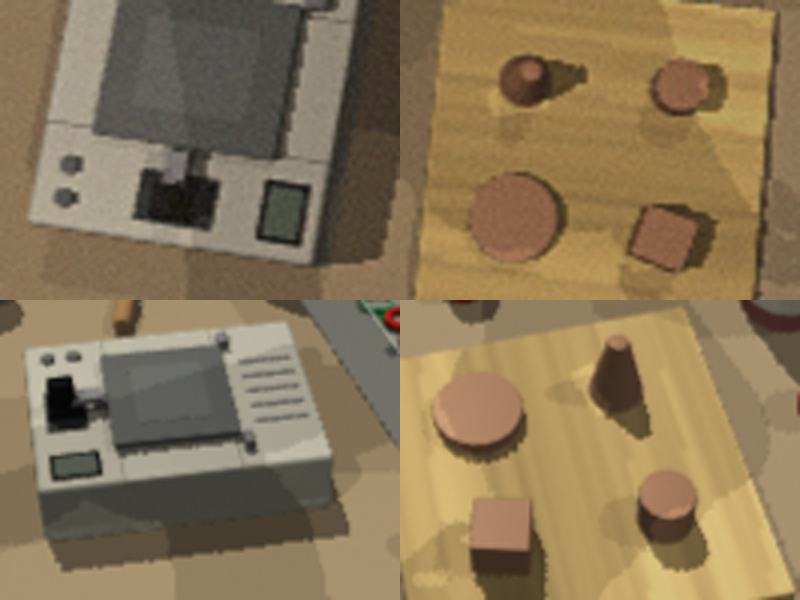

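The crop confirms it: the piece at side (359,283) / top (380,197) is a short cylinder with a round top, so it is the plug. The others are plainly a disc, a block and a cone. The fin is black, with its steel tongue toward the cover. I'll move to hover over the latch and look from near.

>>> arm_command --steps '[{"delta_pos":[18,43,0],"dr":[0,0,-2.3]},{"delta_pos":[18,43,0],"dr":[0,0,-2.3]},{"delta_pos":[18,43,0],"dr":[0,0,-2.3]},{"delta_pos":[18,43,0],"dr":[0,0,-2.3]},{"delta_pos":[18,43,0],"dr":[0,0,-2.3]},{"delta_pos":[18,43,0],"dr":[0,0,-2.3]},{"delta_pos":[18,43,0],"dr":[0,0,-2.3]},{"delta_pos":[18,43,0],"dr":[0,0,-2.3]},{"delta_pos":[18,43,0],"dr":[0,0,-2.3]},{"delta_pos":[18,43,0],"dr":[0,0,-2.3]},{"delta_pos":[18,43,0],"dr":[0,0,-2.3]},{"delta_pos":[18,43,0],"dr":[0,0,-2.3]},{"delta_pos":[18,43,0],"dr":[0,0,-2.3]},{"delta_pos":[18,43,0],"dr":[0,0,-2]},{"delta_pos":[0,0,0],"dr":[0,0,0]},{"delta_pos":[0,0,0],"dr":[0,0,0]}]' --grip 0

```text
time_s: 1.7
position: [0.4592, 0.0933, 0.2528]
tool_rot: [[-0.167, -0.986, -0.001], [-0.986, 0.167, -0.0], [0.0, 0.001, -1.0]]
ft_force: [0.4, -0.2, -0.3]
grip_width: 0.0001
```

Run:
```python
from h import *
c=env.get_calibration("wrist");im=env.get_image("wrist");cv2.imwrite("pics/w1.png",im)
np.save("w1.npy",c,allow_pickle=True)
s=env.observe();print(c,s["position"],s["tool_rot"],s["q"],s["ft_force"],s["time_s"])
```

```text
{'fx': 345.49358455179345, 'fy': 345.49358455179345, 'cx': 314.780266667402, 'cy': 201.4454763012039, 'view': array([[-1.68096215e-01, -9.85770383e-01, -6.43728132e-04,
         1.69077734e-01],
       [ 9.51087056e-01, -1.62010155e-01, -2.63032549e-01,
        -3.85605355e-01],
       [ 2.59185406e-01, -4.48270175e-02,  9.64786745e-01,
        -4.93345350e-01],
       [ 0.00000000e+00,  0.00000000e+00,  0.00000000e+00,
         1.00000000e+00]])} [0.4591507  0.09246353 0.25299551] [[-1.68406746e-01 -9.85717104e-01 -9.78904547e-04]
 [-9.85717513e-01  1.68407042e-01 -2.27669022e-04]
 [ 3.89271668e-04  9.26582357e-04 -9.99999495e-01]] [-3.13478675e+00  1.36390935e+01  8.65723129e+01 -1.63482429e-02
  7.98438839e+01  9.65633116e+01] [0.58791023 0.1797033  0.01592786] 1.75
```

View pics/w1.png

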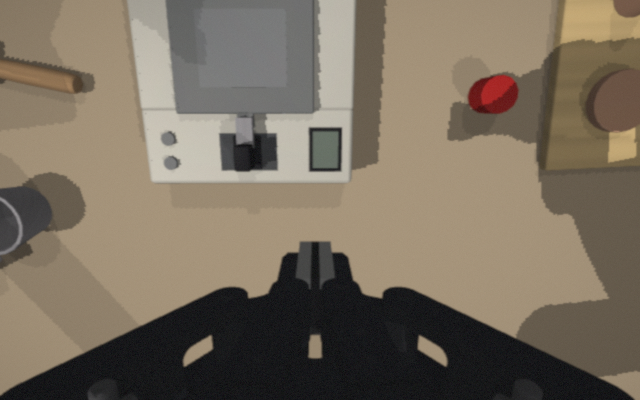

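Wrist view: the fin's black top is near (243,150) inside a dark plate spanning cols 221–277. The cover's front edge is at row 112, cols 176–313. The case front edge is at row 182, cols 153–350. The tool is aligned with the tester to within a degree.

Run:
```python
from h import *
c=np.load("w1.npy",allow_pickle=True).item();im=cv2.imread("pics/w1.png")
V=np.array(c["view"]);print("cam",-V[:3,:3].T@V[:3,3])
for n,u,v,z in[("FL",153,182,.056),("FR",350,182,.056),("coverL",177,112,.064),("coverR",313,112,.064)]:print(n,onz(c,u,v,z).round(4))
g=cv2.cvtColor(im,cv2.COLOR_BGR2GRAY)
print(g[136:176:2,228:262:2])
m=(g[125:180,215:285]<22).astype(np.uint8)
n,_,st,ce=cv2.connectedComponentsWithStats(m);print(st,ce+[215,125])
for p in[(235,145),(252,145),(235,170),(252,170)]:print(p,onz(c,*p,.087).round(4))
```

```text
cam [0.5230335  0.08208464 0.37465514]
FL [0.4817 0.2439 0.056 ]
FR [0.4506 0.061  0.056 ]
coverL [0.5393 0.2012 0.064 ]
coverR [0.5194 0.0845 0.064 ]
[[ 72  70  62  37 109 130 131 130 132 142 143 142 111  42  25  27  34]
 [ 68  68  58  39 109 129 128 128 129 134 142 142 109  40  20  24  31]
 [ 68  69  62  37  99 130 132 128 125 125 126 132 101  43  17  19  28]
 [ 68  66  60  38  91 126 126 114  90  86  81  88  81  40  24  21  32]
 [ 70  70  65  43  66  71  63  43  41  39  45  49  66  42  24  27  27]
 [ 71  72  69  36  32  26  29  26  27  29  22  20  41  42  23  28  29]
 [ 72  74  67  42  41  35  37  36  37  32  26  22  23  30  24  18  26]
 [ 74  71  66  42  42  42  39  38  38  35  27  22  12  20  19  25  30]
 [ 76  71  67  44  45  42  39  38  38  36  28  19  13  18  21  21  29]
 [ 78  72  68  42  40  41  41  37  36  34  32  21  23  18  24  21  24]
 [ 76  75  69  46  41  41  37  41  38  37  26  19  15  21  24  22  22]
 [ 78  74  68  45  39  38  39  35  37  38  31  18  18  17  26  21  30]
 [ 78  78  71  47  36  39  38  37  35  36  30  24  17  13  24  23  23]
 [ 76  79  70  53  41  42 
[... 422 characters left out ...]
184 179 181 182 181 181 181 179 180 186 189 192]]
[[   0    0   70   55 3720]
 [  40   13    5    6   13]
 [  24   21    1    1    1]
 [  31   20    5    2    7]
 [  42   20    2    1    2]
 [  34   23   12   20   96]
 [  42   22    2    2    2]
 [  41   29    4    2    5]
 [  43   32    3    3    4]] [[249.35806452 151.92446237]
 [257.23076923 140.61538462]
 [239.         146.        ]
 [248.42857143 145.28571429]
 [257.5        145.        ]
 [252.98958333 156.86458333]
 [257.5        147.5       ]
 [257.6        154.6       ]
 [259.         158.25      ]]
(235, 145) [0.5045 0.1523 0.087 ]
(252, 145) [0.5021 0.1385 0.087 ]
(235, 170) [0.4841 0.1571 0.087 ]
(252, 170) [0.4817 0.143  0.087 ]
```

>>> arm_command --steps '[{"delta_pos":[12,10.5,0],"dr":[0,0,0]},{"delta_pos":[12,10.5,-21],"dr":[0,0,0]},{"delta_pos":[0,0,-35],"dr":[0,0,0]},{"delta_pos":[0,0,-35],"dr":[0,0,0]},{"delta_pos":[0,0,-30],"dr":[0,0,0]},{"delta_pos":[0,0,-20],"dr":[0,0,0]},{"delta_pos":[0,0,-12],"dr":[0,0,0]},{"delta_pos":[0,0,-8],"dr":[0,0,0]},{"delta_pos":[0,0,0],"dr":[0,0,0]},{"delta_pos":[0,0,0],"dr":[0,0,0]}]'

```text
time_s: 2.75
position: [0.4837, 0.1131, 0.0929]
tool_rot: [[-0.17, -0.985, 0.001], [-0.985, 0.17, -0.0], [-0.0, -0.001, -1.0]]
ft_force: [-0.5, 0.6, -0.3]
grip_width: -0.0001
```

Run:
```python
from h import *
c=env.get_calibration("wrist");im=env.get_image("wrist");s=env.get_image("side")
cv2.imwrite("pics/w2.png",np.hstack([cv2.resize(im[50:350,140:460],(400,375)),cv2.resize(s[80:180,230:350],(400,375),interpolation=cv2.INTER_CUBIC)]))
print(env.observe()["position"])
```

```text
[0.48381243 0.11338894 0.09308229]
```

View pics/w2.png

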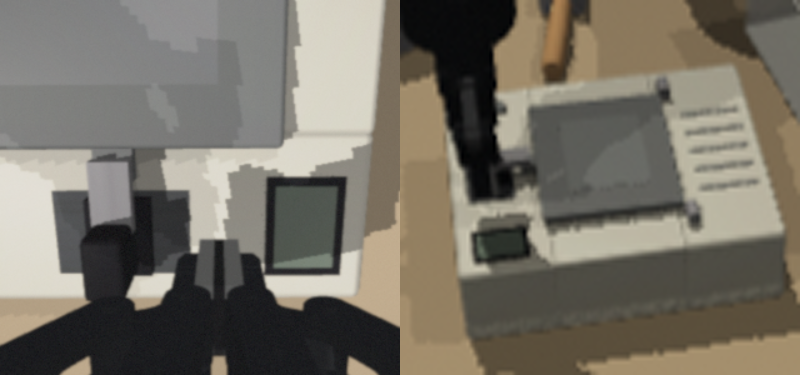

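The finger is beside the fin's right side, with a small gap and clear of the cover. I'll push left.

>>> arm_command --steps '[{"delta_pos":[0.5,3,0],"dr":[0,0,0]},{"delta_pos":[0.5,3,0],"dr":[0,0,0]},{"delta_pos":[0.5,3,0],"dr":[0,0,0]},{"delta_pos":[0.5,3,0],"dr":[0,0,0]},{"delta_pos":[0.5,3,0],"dr":[0,0,0]},{"delta_pos":[0.5,3,0],"dr":[0,0,0]},{"delta_pos":[0.5,3,0],"dr":[0,0,0]},{"delta_pos":[0.5,3,0],"dr":[0,0,0]},{"delta_pos":[0.5,3,0],"dr":[0,0,0]},{"delta_pos":[0.5,3,0],"dr":[0,0,0]},{"delta_pos":[0,0,0],"dr":[0,0,0]}]'

```text
time_s: 3.95
position: [0.4885, 0.1441, 0.0923]
tool_rot: [[-0.169, -0.986, 0.0], [-0.986, 0.169, 0.0], [-0.0, -0.0, -1.0]]
ft_force: [0.8, -0.7, 0.8]
grip_width: -0.0
```

Run:
```python
from h import *
im=env.get_image("wrist");s=env.get_image("side")
cv2.imwrite("pics/w3.png",np.hstack([cv2.resize(im[50:350,140:460],(400,375)),cv2.resize(s[80:180,230:350],(400,375),interpolation=cv2.INTER_CUBIC)]))
o=env.observe();print(o["position"],o["ft_force"])
```

```text
[0.48849815 0.14389761 0.09229027] [-0.46518158  0.00266707  0.30321519]
```

View pics/w3.png

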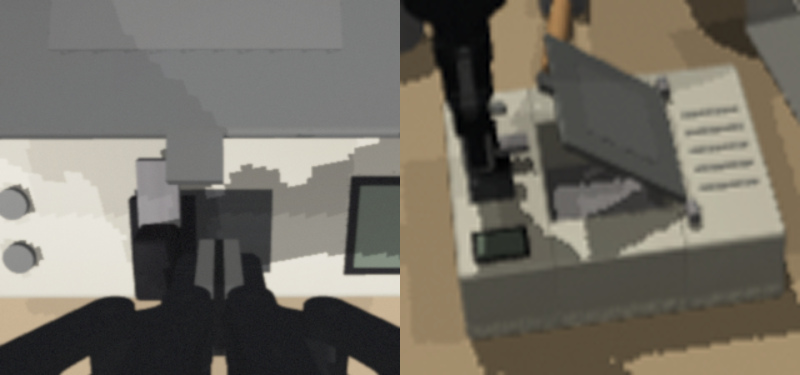

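The cover has been released and is swinging open (left pane: its front tab is up; right pane: about 40° and rising), and the fin has been shifted left. Next I wait, retreat, and go to the plug.

>>> arm_command --steps '[{"delta_pos":[-1,-5,0],"dr":[0,0,0]},{"delta_pos":[0,0,0],"dr":[0,0,0]},{"delta_pos":[-2,0,15],"dr":[0,0,0]},{"delta_pos":[-4,0,30],"dr":[0,0,0]},{"delta_pos":[-4,0,40],"dr":[0,0,0]},{"delta_pos":[0,-15,40],"dr":[0,0,0]},{"delta_pos":[0,-30,25],"dr":[0,0,0]},{"delta_pos":[4,-42,0],"dr":[0,0,0]},{"delta_pos":[4,-42,0],"dr":[0,0,0]},{"delta_pos":[4,-42,0],"dr":[0,0,0]},{"delta_pos":[4,-42,0],"dr":[0,0,0]},{"delta_pos":[4,-42,0],"dr":[0,0,0]},{"delta_pos":[4,-42,0],"dr":[0,0,0]},{"delta_pos":[5,-42,0],"dr":[0,0,0]},{"delta_pos":[5,-42,-10],"dr":[0,0,0]},{"delta_pos":[4,-42,-15],"dr":[0,0,0]},{"delta_pos":[4,-42,-15],"dr":[0,0,0]},{"delta_pos":[0,0,0],"dr":[0,0,0]},{"delta_pos":[0,0,0],"dr":[0,0,0]}]' --grip 0.75

```text
time_s: 5.95
position: [0.5191, -0.3268, 0.2015]
tool_rot: [[-0.171, -0.985, -0.001], [-0.985, 0.171, 0.001], [-0.001, 0.001, -1.0]]
ft_force: [-0.6, 0.7, 0.9]
grip_width: 0.0641
```

Run:
```python
from h import *
c=env.get_calibration("wrist");im=env.get_image("wrist");s=env.get_image("side");t=env.get_image("top")
np.save("w4.npy",c,allow_pickle=True);cv2.imwrite("pics/w4raw.png",im);cv2.imwrite("pics/t4.png",t)
k=lambda a:cv2.resize(a,(400,375),interpolation=cv2.INTER_CUBIC)
cv2.imwrite("pics/w4.png",np.hstack([cv2.resize(im,(480,300)),cv2.resize(s[80:180,230:350],(320,300))]))
o=env.observe();print(o["position"],o["ft_force"],o["grip_width"])
hsv=cv2.cvtColor(im,cv2.COLOR_BGR2HSV)
m=((hsv[...,0]<14)&(hsv[...,2]>60)).astype(np.uint8)
n,_,st,ce=cv2.connectedComponentsWithStats(m)
for i in range(1,n):
  if st[i,4]>300:print(st[i],ce[i],onz(c,*ce[i],.044).round(4))
print("expect",proj(c,[.564,-.333,.044]))
```

```text
[ 0.51966851 -0.32534494  0.20305783] [-0.02064317 -0.11271455 -0.03192445] 0.06433434257135663
[ 434   15   61   55 2422] [465.01321222  42.59496284] [ 0.6094 -0.456   0.044 ]
[ 287  110   44   44 1494] [308.21686747 131.58099063] [ 0.5654 -0.3296  0.044 ]
[ 160  122   53   39 1514] [188.01849406 142.47622193] [ 0.5736 -0.2332  0.044 ]
[ 173  213   65   59 2491] [202.79084705 238.69650743] [ 0.4916 -0.2237  0.044 ]
[  41  214   61   48 1876] [ 69.20948827 238.08688699] [ 0.5119 -0.11    0.044 ]
[ 289  221   47   53 1828] [312.14551422 246.77625821] [ 0.468  -0.3155  0.044 ]
expect [312.76583255 132.64741406]
```

View pics/w4.png

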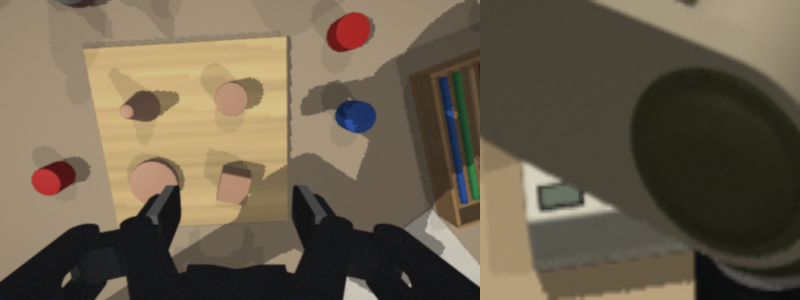

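The plug's round top is at wrist pixel (308,132), giving (0.5655, −0.330), with its neighbours well clear. The blue and red look-alikes are off the board. Going down to grasp.

>>> arm_command --steps '[{"delta_pos":[23,-2,0],"dr":[0,0,0]},{"delta_pos":[23,-2,-10],"dr":[0,0,0]},{"delta_pos":[0,0,-35],"dr":[0,0,0]},{"delta_pos":[0,0,-35],"dr":[0,0,0]},{"delta_pos":[0,0,-30],"dr":[0,0,0]},{"delta_pos":[0,0,-25],"dr":[0,0,0]},{"delta_pos":[0,0,-15],"dr":[0,0,0]},{"delta_pos":[0,0,-10],"dr":[0,0,0]},{"delta_pos":[0,0,0],"dr":[0,0,0]},{"delta_pos":[0,0,0],"dr":[0,0,0]}]'

```text
time_s: 7.1
position: [0.5659, -0.3302, 0.0434]
tool_rot: [[-0.169, -0.986, 0.001], [-0.986, 0.169, -0.001], [0.001, -0.001, -1.0]]
ft_force: [-0.0, -0.2, 0.4]
grip_width: 0.0637
```

>>> arm_command --steps '[{"delta_pos":[0,0,0],"dr":[0,0,0]},{"delta_pos":[0,0,0],"dr":[0,0,0]},{"delta_pos":[0,0,0],"dr":[0,0,0]},{"delta_pos":[0,0,0],"dr":[0,0,0]},{"delta_pos":[0,0,0],"dr":[0,0,0]},{"delta_pos":[0,0,0],"dr":[0,0,0]},{"delta_pos":[0,0,0],"dr":[0,0,0]},{"delta_pos":[0,0,0],"dr":[0,0,0]}]' --grip 0 --squeeze 30

```text
time_s: 7.9
position: [0.5658, -0.3306, 0.0435]
tool_rot: [[-0.169, -0.986, 0.001], [-0.986, 0.169, -0.001], [0.001, -0.002, -1.0]]
ft_force: [-0.2, 0.8, 5.7]
grip_width: 0.0349
```

>>> arm_command --steps '[{"delta_pos":[0,0,10],"dr":[0,0,0]},{"delta_pos":[0,0,30],"dr":[0,0,0]},{"delta_pos":[-5,0,40],"dr":[0,0,0]},{"delta_pos":[-10,0,40],"dr":[0,0,0]},{"delta_pos":[-15,20,40],"dr":[0,0,0]},{"delta_pos":[-15,40,20],"dr":[0,0,0]},{"delta_pos":[-5,42,0],"dr":[0,0,0]},{"delta_pos":[0,42,0],"dr":[0,0,0]},{"delta_pos":[0,42,0],"dr":[0,0,0]},{"delta_pos":[0,42,0],"dr":[0,0,0]},{"delta_pos":[0,42,0],"dr":[0,0,0]},{"delta_pos":[0,42,0],"dr":[0,0,0]},{"delta_pos":[0,42,0],"dr":[0,0,0]},{"delta_pos":[0,42,0],"dr":[0,0,0]},{"delta_pos":[0,42,0],"dr":[0,0,0]},{"delta_pos":[0,34,0],"dr":[0,0,0]},{"delta_pos":[0,0,0],"dr":[0,0,0]},{"delta_pos":[0,0,0],"dr":[0,0,0]}]'

```text
time_s: 9.7
position: [0.5153, 0.142, 0.2227]
tool_rot: [[-0.168, -0.986, 0.0], [-0.986, 0.168, -0.0], [0.0, -0.0, -1.0]]
ft_force: [0.4, -1.2, -0.1]
grip_width: 0.0346
```

Run:
```python
from h import *
c=env.get_calibration("wrist");im=env.get_image("wrist");s=env.get_image("side")
for n,p in [("ctr rim plane",[.5797,.1343,.056]),("ctr floor",[.5797,.1343,.016])]+[("corner",[.5797+.986*a+.168*b,.1343-.168*a+.986*b,.056]) for a in(-.045,.045) for b in(-.052,.052)]:
    q=proj(c,p);print(n,q.round(1));cv2.circle(im,tuple(int(round(x)) for x in q),2,(0,255,0),-1)
cv2.imwrite("pics/w5.png",np.hstack([cv2.resize(im,(480,300)),cv2.resize(s[80:180,230:350],(320,300))]))
o=env.observe();print(o["position"],o["ft_force"],o["grip_width"])
```

```text
ctr rim plane [310.5 107.5]
ctr floor [311.1 107.5]
corner [372.7 162.9]
corner [248.8 163.1]
corner [377.6  46.9]
corner [242.9  47.1]
[0.51550908 0.14087764 0.22256163] [ 0.11904921  0.32354585 -1.25133246] 0.03478142176732294
```

View pics/w5.png

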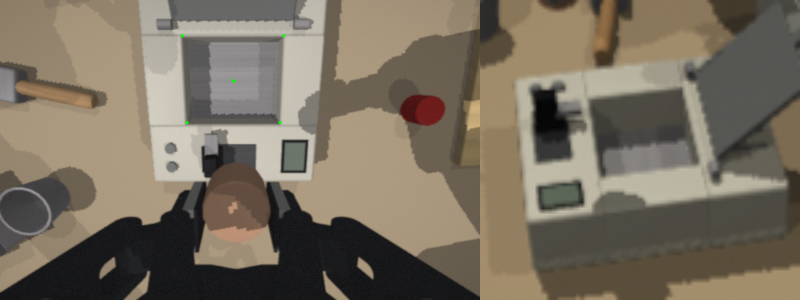

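The projected green rim corners fall on the well's rim, so the chamber estimate is good. The cover is fully back, and the plug is held between the pads. I'll move over the chamber and lower.

>>> arm_command --steps '[{"delta_pos":[22,-2.5,0],"dr":[0,0,0]},{"delta_pos":[22,-2.5,0],"dr":[0,0,0]},{"delta_pos":[20,-2.5,0],"dr":[0,0,0]},{"delta_pos":[0,0,-20],"dr":[0,0,0]},{"delta_pos":[0,0,-30],"dr":[0,0,0]},{"delta_pos":[0,0,-30],"dr":[0,0,0]},{"delta_pos":[0,0,-30],"dr":[0,0,0]},{"delta_pos":[0,0,-20],"dr":[0,0,0]},{"delta_pos":[0,0,-15],"dr":[0,0,0]},{"delta_pos":[0,0,-12],"dr":[0,0,0]},{"delta_pos":[0,0,-8],"dr":[0,0,0]},{"delta_pos":[0,0,-5],"dr":[0,0,0]},{"delta_pos":[0,0,0],"dr":[0,0,0]},{"delta_pos":[0,0,0],"dr":[0,0,0]}]'

```text
time_s: 11.2
position: [0.5798, 0.1341, 0.0529]
tool_rot: [[-0.169, -0.986, 0.001], [-0.986, 0.169, 0.0], [-0.0, -0.001, -1.0]]
ft_force: [0.2, 0.3, -1.5]
grip_width: 0.0351
```

>>> arm_command --steps '[{"delta_pos":[0,0,-1],"dr":[0,0,0]},{"delta_pos":[0,0,-1],"dr":[0,0,0]},{"delta_pos":[0,0,-1],"dr":[0,0,0]},{"delta_pos":[0,0,-1],"dr":[0,0,0]},{"delta_pos":[0,0,0],"dr":[0,0,0]},{"delta_pos":[0,0,0],"dr":[0,0,0]}]'

```text
time_s: 11.8
position: [0.5795, 0.1342, 0.0483]
tool_rot: [[-0.169, -0.986, -0.0], [-0.986, 0.169, 0.0], [-0.0, 0.0, -1.0]]
ft_force: [-0.3, -0.4, -0.4]
grip_width: 0.035
```

>>> arm_command --steps '[{"delta_pos":[0,0,-0.5],"dr":[0,0,0]},{"delta_pos":[0,0,-0.5],"dr":[0,0,0]},{"delta_pos":[0,0,-0.5],"dr":[0,0,0]},{"delta_pos":[0,0,0],"dr":[0,0,0]},{"delta_pos":[0,0,0],"dr":[0,0,0]}]'

```text
time_s: 12.3
position: [0.5795, 0.1342, 0.0475]
tool_rot: [[-0.169, -0.986, 0.0], [-0.986, 0.169, -0.0], [-0.0, -0.0, -1.0]]
ft_force: [-2.4, 0.5, 5.6]
grip_width: 0.0347
```

Contact with the floor (about 6 N). I'll open partway and rise.

>>> arm_command --steps '[{"delta_pos":[0,0,0],"dr":[0,0,0]},{"delta_pos":[0,0,0],"dr":[0,0,0]},{"delta_pos":[0,0,0],"dr":[0,0,0]},{"delta_pos":[0,0,0],"dr":[0,0,0]},{"delta_pos":[0,0,0],"dr":[0,0,0]},{"delta_pos":[0,0,0],"dr":[0,0,0]},{"delta_pos":[0,0,5],"dr":[0,0,0]},{"delta_pos":[0,0,10],"dr":[0,0,0]},{"delta_pos":[0,0,20],"dr":[0,0,0]},{"delta_pos":[0,0,30],"dr":[0,0,0]},{"delta_pos":[0,0,35],"dr":[0,0,0]},{"delta_pos":[0,0,40],"dr":[0,0,0]},{"delta_pos":[-20,0,30],"dr":[0,0,0]},{"delta_pos":[-30,0,10],"dr":[0,0,0]},{"delta_pos":[-15,0,0],"dr":[0,0,0]},{"delta_pos":[0,0,0],"dr":[0,0,0]},{"delta_pos":[0,0,0],"dr":[0,0,0]}]' --grip 0.62

```text
time_s: 14.0
position: [0.5148, 0.1341, 0.2275]
tool_rot: [[-0.169, -0.986, 0.001], [-0.986, 0.169, 0.0], [-0.0, -0.001, -1.0]]
ft_force: [0.5, -0.9, -0.6]
grip_width: 0.0532
```

Run:
```python
from h import *
c=env.get_calibration("wrist");im=env.get_image("wrist");s=env.get_image("side")
cv2.imwrite("pics/w6.png",np.hstack([cv2.resize(im,(480,300)),cv2.resize(s[80:180,230:350],(320,300))]))
o=env.observe();print(o["position"],o["ft_force"],o["grip_width"],o["time_s"])
hsv=cv2.cvtColor(im,cv2.COLOR_BGR2HSV);m=((hsv[...,0]<14)&(hsv[...,2]>60)&(hsv[...,1]>60)).astype(np.uint8)
n,_,st,ce=cv2.connectedComponentsWithStats(m)
for i in range(1,n):
  if st[i,4]>200:print(st[i],ce[i],onz(c,*ce[i],.048).round(4))
```

```text
[0.5151806  0.13405616 0.22677977] [ 0.10134611 -0.81810747  0.19851394] 0.05278174367677061 14.1
[ 282   89   41   43 1411] [301.92416726 109.82069454] [0.5788 0.134  0.048 ]
[ 522  126   60   42 1703] [552.41221374 146.53611274] [ 0.5116 -0.0742  0.048 ]
```

View pics/w6.png

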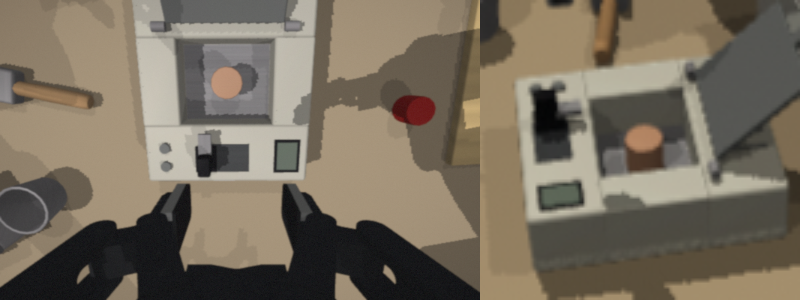

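The plug stands upright in the middle of the chamber, with its round top at wrist (302,110) and its side wall vertical in the side view. The cover is fully back and the robot is clear, so I'm handing in.

```bash
python3 -c "
from rig import env
print(env.close_job())"
```

```text
the job is handed in; nothing more can be done
None
```

The job is done and handed in. I slid the latch left until the cover popped open, then took the round clay plug from the board and set it on the chamber floor.

- **Plug:** the last pictures show it upright, with its top at about (0.579, 0.134). That is within about 1 mm of the estimated chamber centre.
- **Cover and robot:** the cover is fully back and the gripper is clear, about 23 cm above the table.
- **Time and force:** it took about 14 s of the 51 s allowed. The highest wrist force I read was about 6 N, when the plug touched the floor; a similar reading came when gripping it on the board.

No check failed or disagreed.

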